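# Load a fresh ribbon roll under the sprung tension arm of a date coder cassette

### The job

Load the fresh black ribbon roll into the date coder's ribbon cassette: swing the sprung tension arm back by its knob until the catch holds it by itself, stopping as soon as it clicks in and not ramming it into the rubber end stop, then slip the roll fully home onto the bare spindle. Finally push the red peg of the trip lever gently away from you to let the arm spring back by itself onto the roll, and leave the empty core, the type box and the screwdriver where they lie.

Things in the scene. Friction and masses are not known exactly. Their poses are not given: they have to be found in the camera images.
- cassette: grey deck plate of the ribbon cassette, 200 (x) x 320 (y) x 10 mm, fixed on the bench; origin under its centre, z up, -x edge nearest the robot. In its frame: a full take-up spindle (black roll, 42 mm diameter, 48 tall) at (45, 122) mm; white guide rollers, 12 mm diameter, 50 tall, at (-85, 135), (-85, 85), (88, 60), (88, -145). Heights here are above the bench
- spindle_seat (a point): where the roll's underside centre belongs: centre of the top of the white 60 mm flange (14 mm high), on the axis of the bare aluminium supply spindle at (36, 24) mm in the cassette frame. The spindle is 23.4 mm in diameter and stands 42 mm above this point, its last 8 mm tapering to 17 mm. Axes as the cassette's
- pivot_foot (a point): upright pivot of the sprung tension arm, on top of the deck, at (65, -65) mm in the cassette frame, axes as the cassette's. The arm is a bar 12 mm wide, 138 mm long, 18 to 28 mm high, with a rubber roller (18 mm diameter, up to 53 mm high) 90 mm from the pivot that bears on the ribbon. A tongue on its -y side carries an upright 6 mm steel roller pin for the catch
- tension_arm (a joint): arm angle (rad): 0 at rest by the bare spindle, grows as it is swung away from it (counter-clockwise from above), about 0.16 lying on a seated full roll, 0.58 to 0.71 where the catch holds it (the catch block is set by hand, so this differs). A damped spring pulls it back with 4 N at the knob from rest, 9 N at the catch. It cannot pass the end stop
- knob_center (a point): centre of the upright black knob on the tension arm, 130 mm from the pivot: 14 mm in diameter, 28 to 60 mm high, this point at 44. It moves on an arc about the pivot: at rest at (-7, 43) mm in the cassette frame, caught near (-58, -23) mm. Axes turn with the arm: x along the bar towards the pivot
- catch_middle (a point): on top of the deck, axes as the cassette's: the trip lever pivots here if the steel catch block is mid-way in its slots; it is really clamped up to 6 mm either way along y. The arm's pin comes in from +y and pushes the lever's tooth aside (1 to 3 N at the knob); it snaps in behind. Under 2 mm on (2.5 at the knob) is the rubber end stop, 6 N per mm; over 12 N on it (8 more at the knob) is ramming
- peg_middle (a point): axis of the upright red peg on the tail of the trip lever, 50 mm above the bench, if the block is mid-way in its slots (36 mm from catch_middle along -y); really up to 6 mm either way along y. The peg is 12 mm in diameter, 24 to 62 mm high. Pushing it 3 to 7 mm towards the cassette's +x lets the arm go; takes about 7 to 12 N, over 18 N is rough. It springs back
- ribbon_roll: fresh ribbon roll: glossy black, 60 mm outside diameter, 34 mm tall, cardboard core with a 25.4 mm bore right through, about 110 g; lies flat on the bench, origin at the centre of its underside, z along its axis
- empty_core: empty cardboard core, 33 mm diameter, 34 mm tall, standing on end; origin at the centre of its underside. To be left alone
- type_box: teal box of brass type, 140 x 90 x 18 mm, its open lid standing 76 mm high along the +y side; origin at the centre of its underside. To be left alone
- screwdriver: small yellow-handled screwdriver, 140 mm long, lying along its x. To be left alone
Not all that is in view belongs to the job. There is more than one size of the ribbon_roll; the job needs the middle-sized.

How it is judged:
By the outcome, as a careful person would: the job done as asked, in the order asked, and still so for the second after the job is handed in, with the robot touching nothing.
It also fails if it takes over 72 s, if anything falls off the work surface, if the arm or the gripper's body presses on something with over 40 N, if the wrist force passes 120 N, or if a joint passes its speed limit or range.

### The arm

A 6-joint arm with a two-finger parallel gripper is mounted at the origin on the work surface. World frame = base frame: x ahead of the robot, y to its left, z up, the work surface at z = 0. Lengths are in m, angles in rad, forces in N, time in s.
With the tool pointing down it reaches from about 0.3 to 0.775 m from the base axis. Payload 14.6 kg.
Tool frame: the origin (TCP) lies at the very end of the fingers, on their centre line; the grasp point (between the pads) lies 19 mm behind it; z points along the fingers, y is the line along which they close (so a half turn about z gives the same grasp; the last joint's range is limited). The gripper opens to 85 mm and grips with 20 to 120 N. Pads are 22 mm wide; open, the fingers measure 114 mm over their backs; the gripper's body (76 mm by 85 mm) begins 54 mm behind the grasp point. The pads swing forward as they close: fully open they stand 13 mm farther back than shut.
Start: joints at [1.172, 0.3, 1.521, -0, 1.321, -0.067], TCP at [0.179, 0.52, 0.231] pointing down, gripper open.
Joint ranges: [-3.03, 3.03], [-0.79, 2.21], [0.23, 2.52], [-1.04, 4.18], [0, 3.07], [-2.55, 2.55]. Speed limits (rad/s): [2.22, 2.22, 2.57, 3.14, 3.14, 3.14].

### API

Orientations are given as a rotation vector (axis times angle).
In Python, from plant import state, capture, finish_job, cut_out gives the robot as it stands.
- The arm moves only by the tool step_arm, never from a script. Its argument "plan" is a list of rows, each a list of 5 numbers: the closure in counts, from 0 (fully open) to 255 (shut), then the shift along the tool's x, y, z in mm, then the turn about the tool's z in degrees. In form: [[fingers, dx, dy, dz, spin], ...]. A call has 1 to 10 rows; each row is the pose to reach, as a shift and turn from the pose commanded when the call began, along the tool's axes at that moment; what a row does not reach only later rows make up. A row lasts 1/12 s, in which the tool goes at most 41.7 mm and 7.16 degrees, less where a joint would pass 70% of its speed; a pose out of reach is approached as far as the arm can. A call with a gripper value outside its range is refused whole. The fingers move at their own pace and stop on an object; the grip force is fixed at half the most. Time passes only in rows, so rows that repeat a pose let the fingers close. It gives the time, the measured TCP pose, the force, the opening and the grip force at its end, in the units of the state.
- state(): the state, without advancing time (a new reading comes with each control period).
- capture(name): name is "scene" or "top" or "wrist"; returns a dict with "image" (480x640x3 uint8, blue, green, red), "camera_matrix" (3x3 intrinsics, pixels), "k1" (the pictures are not rectified: a ray, as slopes to the right and down, at radius r is drawn at 1 + k1 r^2 times it, then the intrinsics apply), "world_to_cam" (4x4, takes a point from world to camera coordinates); the wrist camera has in their place "tool_from_camera" (4x4, takes a point from camera to tool coordinates, whose origin is the TCP and whose axes are the flange's). Camera axes: x right, y down, z forward; pixel columns grow to the right and rows downward; lengths in m; the calibration is good to about 2 mm. A picture is of the moment at which its call begins: read the wrist's pose just before it. There is no depth.
- finish_job(): hands the job in; it is judged then, once.
Trained networks look in a picture, given as the dict that the camera call returned (one of the last four; its "shot" number tells which), for a name from the list of things; names that differ only in an ending like _2 or _b are one class to them, and where a whole thing is asked for, a point or a joint stands for the part that bears it (a point fixed in the world has none). Each returns a list of dicts, best first, with "conf" (0 to 1); they miss things now and then, are a little off and sometimes report something else, mostly with a low value. They report only what shows in the picture. A call takes as long as a camera call. They do not tell look-alikes from the thing itself.
- cut_out(picture, query): "region" (480x640 bool, what is visible of it) and "extent" ([left, top, width, height] in pixels, round what is visible of it).
The state is a dict: "t": time; "qpos": joint angles; "joint_velocities": joint speeds; "joint_efforts": joint torques, N m; "tool_pos": TCP position; "orientation": TCP orientation; "wrist_force": force on the tool from outside, world axes, zero at the start; "ft_torque": the same for the moment, N m; "finger_gap": finger opening in m; "grasp_force": force on a finger pad.
Only numpy, scipy, OpenCV 4.12 (cv2) and the standard library are available. Lean on these libraries where they do the work, as an engineer would, in place of code of your own. Each camera call takes 0.05 s, during which the arm holds its last target. There are 200 camera calls.

## Working session

There is one attempt and no reset: what is moved stays moved. The work goes in short steps, Python scripts to look and compute and a tool call to move; the robot and the scene stay as the last step left them, time stands still between calls to the robot, and variables do not carry over. Pictures are saved under pics/ and viewed, at most 10 in all, crops included, and the job is handed in when it is done.

Besides the shell and the picture viewer there is one more tool, called after "Request:" in YAML: its name, and indented under it one key for each argument. step_arm: Moves the arm, as the interface text tells. Its arguments: {"type":"object","properties":{"plan":{"type":"array","items":{"type":"array","items":{"type":"number"}}}},"required":["plan"]}

```bash
mkdir -p pics; cat > h.py <<'E'
import numpy as np,cv2
from scipy.spatial.transform import Rotation as R
from plant import state,capture,finish_job,cut_out
def pose(s):
    T=np.eye(4);T[:3,:3]=R.from_rotvec(s["orientation"]).as_matrix();T[:3,3]=s["tool_pos"];return T
def shot(n):
    s=state();p=capture(n)
    p["w2c"]=np.linalg.inv(pose(s)@p["tool_from_camera"]) if n=="wrist" else p["world_to_cam"]
    return p
def proj(p,X):
    X=np.atleast_2d(X);c=X@p["w2c"][:3,:3].T+p["w2c"][:3,3];d=c[:,:2]/c[:,2:]
    d=d*(1+p["k1"]*(d**2).sum(1,keepdims=True));K=p["camera_matrix"];return d@K[:2,:2].T+K[:2,2]
def ray(p,uv,z):
    K=p["camera_matrix"];uv=np.atleast_2d(uv).astype(float)
    d0=(uv-K[:2,2])@np.linalg.inv(K[:2,:2]).T;d=d0.copy()
    for _ in range(30): d=d0/(1+p["k1"]*(d**2).sum(1,keepdims=True))
    T=np.linalg.inv(p["w2c"]);v=np.c_[d,np.ones(len(d))]@T[:3,:3].T;o=T[:3,3]
    return o+v*((z-o[2])/v[:,2])[:,None]
E
python3 - <<'E'
from h import *
print(state())
for n in("scene","top"):
    p=shot(n);cv2.imwrite(f"pics/{n}0.png",p["image"])
    print(n,p["camera_matrix"],p["k1"],np.linalg.inv(p["w2c"]).round(3))
    for q in("cassette","ribbon_roll","empty_core","type_box","screwdriver","tension_arm","knob_center","peg_middle"):
        for d in cut_out(p,q): print(q,round(d["conf"],2),d["extent"])
E
```

```text
{'t': 0.0, 'qpos': array([ 1.17236727e+00,  3.00495928e-01,  1.52161302e+00,  4.38292840e-06,
        1.32070770e+00, -6.65679996e-02]), 'joint_velocities': array([-1.73552482e-03,  5.21522777e-05,  1.09486552e-03, -4.21679383e-05,
       -6.09000907e-04, -3.80081054e-04]), 'joint_efforts': array([ 2.21121547e-03, -5.43505383e+01, -3.61788762e+01,  7.78055721e-06,
        4.07397296e-03, -1.46987259e-05]), 'tool_pos': array([0.17908063, 0.51976723, 0.23069419]), 'orientation': array([-5.18851661e-01, -3.09816010e+00,  1.86921335e-03]), 'wrist_force': array([0.8125733 , 1.08098206, 0.26864248]), 'ft_torque': array([ 0.04182812, -0.00130082, -0.04579422]), 'grasp_force': 0.0, 'finger_gap': 0.0852629815380643}
scene [[435.13535725   0.         320.46880017]
 [  0.         435.13535725 242.20528759]
 [  0.           0.           1.        ]] 0.02257924991501203 [[-0.841  0.403 -0.361  0.839]
 [ 0.541  0.604 -0.586  0.529]
 [-0.018 -0.687 -0.726  0.684]
 [ 0.     0.     0.     1.   ]]
cassette 0.9 [199.4, 177.5, 149.2, 126.9]
ribbon_roll 0.95 [415.6, 236.4, 45.4, 46.8]
ribbon_roll 0.65 [3
[... 339 characters left out ...]
13094589   0.         318.06381355]
 [  0.         483.13094589 244.27507523]
 [  0.           0.           1.        ]] -0.08999372340718162 [[ 0.025 -0.982  0.188  0.316]
 [-1.    -0.026 -0.005  0.026]
 [ 0.01  -0.188 -0.982  1.207]
 [ 0.     0.     0.     1.   ]]
cassette 0.78 [304.5, 195.0, 124.6, 77.4]
ribbon_roll 0.79 [244.7, 268.4, 22.6, 24.7]
ribbon_roll 0.6 [240.4, 308.7, 30.4, 30.7]
ribbon_roll 0.57 [207.3, 261.9, 18.8, 15.7]
type_box 0.61 [123.7, 215.7, 52.9, 57.5]
screwdriver 0.72 [473.6, 210.4, 18.5, 45.8]
screwdriver 0.68 [349.1, 205.8, 47.3, 32.5]
tension_arm 0.58 [346.5, 202.8, 53.7, 33.2]
knob_center 0.83 [349.8, 206.5, 45.1, 30.9]
peg_middle 0.82 [306.9, 193.8, 124.0, 80.3]
```

View pics/scene0.png

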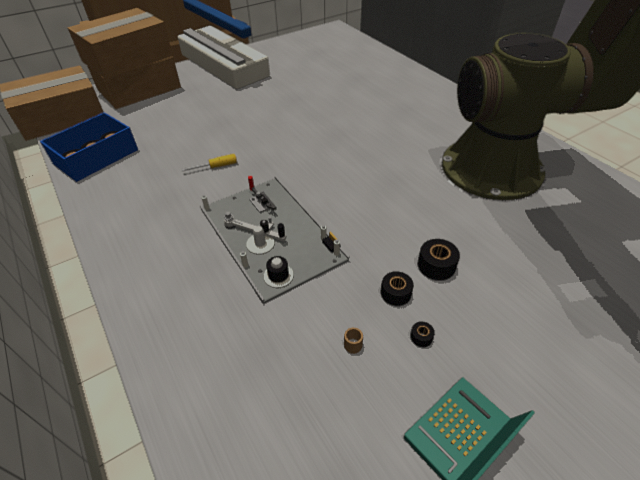

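View pics/top0.png

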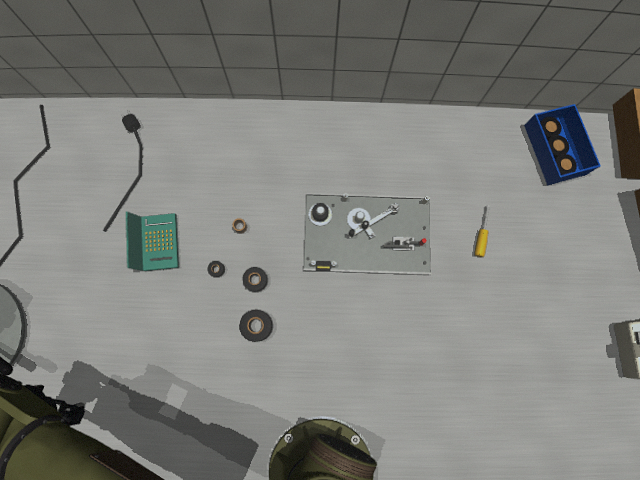

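The scene view shows three black rolls: large at (439,258), middle at (397,288) and small at (422,333). The core is at (353,339), and the cassette has its red peg at (251,183). In the top view the middle roll is at (255,279), the deck spans (304–431, 195–274), the knob is about (351,233), and the red peg is (424,241).

```bash
python3 - <<'E'
from h import *
s=state();print(pose(s).round(3))
p=capture("wrist");print(p["camera_matrix"],p["k1"],p["tool_from_camera"].round(3))
for n in("scene","top"):
    p=shot(n)
    d=cut_out(p,"cassette")[0]
    m=d["region"].astype(np.uint8);ys,xs=np.nonzero(m)
    W=ray(p,np.c_[xs,ys],0.01)
    (c,sz,a)=cv2.minAreaRect((W[:,:2]*1000).astype(np.float32));print(n,"cass",np.round(c,1),np.round(sz,1),a)
    for d in cut_out(p,"ribbon_roll"):
        ys,xs=np.nonzero(d["region"]);W=ray(p,np.c_[xs,ys],0.02)*1000
        print(n,"roll",d["conf"],W.mean(0).round(1),np.ptp(W,axis=0).round(0))
top=shot("top");print("deck corners",ray(top,[[306,195],[430.5,199],[430,273.5],[303.5,270.5]],.01).round(4)[:,:2].tolist())
print("peg",ray(top,[[423.5,241]],.062).round(3),"knob",ray(top,[[351,233]],.06).round(3))
E
```

```text
[[-0.945  0.326 -0.     0.179]
 [ 0.326  0.945  0.     0.52 ]
 [ 0.     0.    -1.     0.231]
 [ 0.     0.     0.     1.   ]]
[[407.79722581   0.         320.80209813]
 [  0.         407.79722581 243.14687172]
 [  0.           0.           1.        ]] -0.0704153433056006 [[-0.001 -0.949 -0.314  0.08 ]
 [ 1.    -0.001 -0.     0.001]
 [ 0.    -0.314  0.949 -0.142]
 [ 0.     0.     0.     1.   ]]
scene cass [ 575.5 -119.7] [213.8 364.6] 0.0684172660112381
scene roll 0.87 [454.2 175.2  20. ] [76. 75.  0.]
scene roll 0.69 [339.2 164.2  20. ] [109. 100.   0.]
scene roll 0.63 [482.4 277.4  20. ] [51. 46.  0.]
scene roll 0.58 [587.7 -72.6  20. ] [209. 355.   0.]
top cass [ 576.8 -104.9] [207.4 319.5] 0.03458365425467491
top roll 0.92 [339.4 166.   20. ] [75. 79.  0.]
top roll 0.77 [474.7 272.9  20. ] [40. 43.  0.]
top roll 0.73 [ 600.8 -110.7   20. ] [ 84. 122.   0.]
top roll 0.67 [452. 173.  20.] [60. 63.  0.]
top roll 0.47 [575.8 -99.6  20. ] [205. 318.   0.]
deck corners [[0.6738, 0.0541], [0.6727, -0.2683], [0.4783, -0.2632], [0.4779, 0.0545]]
peg [[ 0.551 -0.236  0.062]] knob [[ 0.566 -0.059  0.06 ]]
```

```bash
cat >> h.py <<'E'
def rel(x,y,z,phi,s=None):
    s=s or state();T=pose(s);d=np.array([x,y,z])-T[:3,3]
    ph=np.degrees(np.arctan2(T[1,1],T[0,1]));sp=-((phi-ph+180)%360-180)
    print("row",(T[:3,:3].T@d*1000).round(1),"spin",round(sp,2))
E
python3 -c "
from h import *
rel(.44,.17,.25,33.7)"
```

```text
row [-360.6 -245.9  -18.7] spin 37.29
```

Request:
step_arm:
  plan:
    - [0,-360,-245,-18,37.3]
    - [0,-360,-245,-18,37.3]
    - [0,-360,-245,-18,37.3]
    - [0,-360,-245,-18,37.3]
    - [0,-360,-245,-18,37.3]
    - [0,-360,-245,-18,37.3]
    - [0,-360,-245,-18,37.3]
    - [0,-360,-245,-18,37.3]
    - [0,-360,-245,-18,37.3]
    - [0,-360,-245,-18,37.3]

```text
t: 2.13
tool_pos: [0.4291, 0.1845, 0.2489]
orientation: [1.482, 2.769, 0.001]
wrist_force: [0.2, 0.6, -0.1]
finger_gap: 0.0852
grasp_force: 0.0
```

```bash
python3 -c "
from h import *
rel(.44,.17,.25,33.7)"
```

```text
row [-18.1   1.   -1.1] spin -0.01
```

Request:
step_arm:
  plan:
    - [0,-18,1,-1,0]
    - [0,-18,1,-1,0]
    - [0,-18,1,-1,0]

```text
t: 2.38
tool_pos: [0.4393, 0.1714, 0.2494]
orientation: [-1.485, -2.768, 0.0]
wrist_force: [0.4, -0.3, 0.8]
finger_gap: 0.0853
grasp_force: 0.0
```

```bash
python3 - <<'E'
from h import *
p=shot("wrist");cv2.imwrite("pics/w1.png",p["image"])
np.save("/tmp/w1.npy",p["w2c"])
for d in cut_out(p,"ribbon_roll"):
    ys,xs=np.nonzero(d["region"]);W=ray(p,np.c_[xs,ys],0.02)*1000
    print("roll",round(d["conf"],2),d["extent"],W.mean(0).round(1),np.ptp(W,axis=0).round(0))
rel(.56,-.09,.25,33.7)
E
```

```text
roll 0.88 [394.7, 110.5, 48.0, 41.7] [478.  273.9  20. ] [42. 40.  0.]
roll 0.69 [182.3, 104.3, 87.2, 91.0] [339.8 163.6  20. ] [84. 84.  0.]
roll 0.66 [301.1, 172.8, 68.7, 69.2] [454.9 173.8  20. ] [65. 65.  0.]
row [-285.7  -44.8   -0.6] spin 0.02
```

View pics/w1.png

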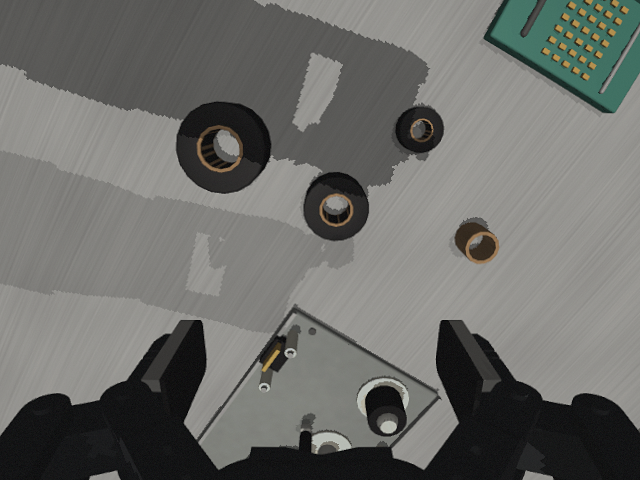

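The middle roll's top ring is at (337,209) and its outline is 66 px across. All three views agree on (0.454, 0.174). The deck shows only in the lower part of the frame.

Request:
step_arm:
  plan:
    - [0,-370,-35,-20,0]
    - [0,-370,-35,-20,0]
    - [0,-370,-35,-20,0]
    - [0,-370,-35,-20,0]
    - [0,-370,-35,-20,0]
    - [0,-370,-35,-20,0]
    - [0,-370,-35,-20,0]
    - [0,-370,-35,-20,0]
    - [0,-370,-35,-20,0]
    - [0,-370,-35,-20,0]

```text
t: 3.32
tool_pos: [0.6167, -0.1592, 0.2682]
orientation: [-1.486, -2.767, 0.001]
wrist_force: [-1.4, -0.0, -0.4]
finger_gap: 0.0852
grasp_force: 0.0
```

Request:
step_arm:
  plan:
    - [0,0,0,0,0]
    - [0,0,0,0,0]
    - [0,0,0,0,0]

```text
t: 3.57
tool_pos: [0.6151, -0.1535, 0.2698]
orientation: [1.48, 2.771, 0.0]
wrist_force: [-0.2, 0.1, -0.5]
finger_gap: 0.0855
grasp_force: 0.0
```

```bash
python3 - <<'E'
from h import *
p=shot("wrist");cv2.imwrite("pics/w2.png",p["image"]);np.save("/tmp/w2.npy",p,allow_pickle=True)
for q in("cassette","tension_arm","ribbon_roll"):
  for d in cut_out(p,q): print(q,round(d["conf"],2),d["extent"])
print(state()["tool_pos"])
E
```

```text
cassette 0.86 [151.6, 1.0, 356.1, 311.3]
cassette 0.45 [301.7, 77.5, 51.0, 163.1]
tension_arm 0.8 [301.1, 78.1, 46.6, 162.4]
tension_arm 0.18 [149.1, 1.2, 357.1, 313.0]
[ 0.61512256 -0.1543131   0.26994152]
```

View pics/w2.png

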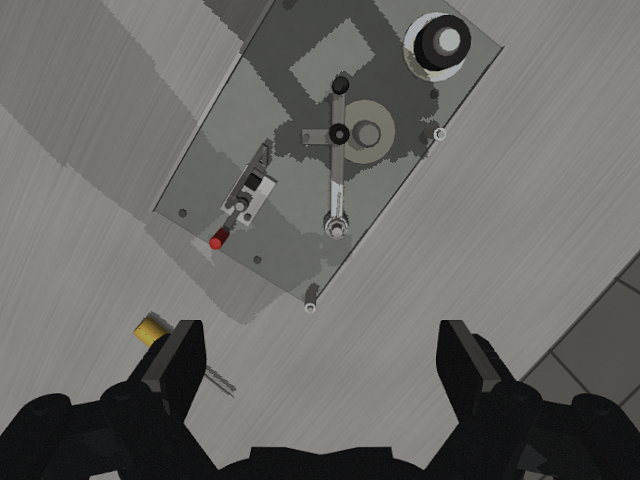

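The wrist view shows the knob top at (340,86), spindle top (368,134), arm roller (339,134), and the red peg top (216,243). The guide rollers are at (310,308) and (440,133), and the deck corners at (503,47) and (154,210).

```bash
python3 - <<'E'
from h import *
from scipy.optimize import least_squares as ls
p=np.load("/tmp/w2.npy",allow_pickle=True).item()
uv=np.array([[368,134],[310,308],[440,133],[503,47],[154,210],[340,86],[339,134]],float)
C=np.array([[36,24,56],[88,-145,50],[88,60,50],[100,160,10],[-100,-160,10],[-7,43,60],[15,9.8,53]])/1000
def W(v,C):
    c,s=np.cos(v[2]),np.sin(v[2]);return np.c_[v[0]+c*C[:,0]-s*C[:,1],v[1]+s*C[:,0]+c*C[:,1],C[:,2]]
f=lambda v:(proj(p,W(v,C))-uv).ravel()
r=ls(f,[.576,-.105,0],loss="soft_l1");v=r.x;print(v,np.degrees(v[2]));print(f(v).reshape(-1,2).round(1).tolist())
np.save("/tmp/v.npy",v)
print("spindle,knob rest,knob caught,pivot",W(v,np.array([[36,24,14],[-7,43,44],[-58,-23,44],[65,-65,10]])/1000).round(4).tolist())
w=ray(p,[[216,243]],.062)[0];c,s=np.cos(v[2]),np.sin(v[2]);d=w[:2]-v[:2];print("peg",w,"cass",c*d[0]+s*d[1],c*d[1]-s*d[0])
k=W(v,np.array([[-7,43,44]])/1000)[0]
rel(k[0],k[1],.12,33.7+np.degrees(v[2]))
E
```

```text
[ 5.80042849e-01 -1.04460427e-01 -3.47419220e-04] -0.01990565503653464
[[0.4, 0.1], [0.5, 2.1], [0.3, 0.0], [1.3, 0.1], [-3.9, 0.4], [-0.5, -1.5], [-0.6, -0.1]]
spindle,knob rest,knob caught,pivot [[0.6161, -0.0805, 0.014], [0.5731, -0.0615, 0.044], [0.522, -0.1274, 0.044], [0.645, -0.1695, 0.01]]
peg [ 0.55631151 -0.23516222  0.062     ] cass -0.023685934527674514 -0.13071002627931883
row [100.6  16.6 149.9] spin 0.08
```

Request:
step_arm:
  plan:
    - [165,100,16,30,0]
    - [165,100,16,60,0]
    - [165,100,16,100,0]
    - [165,100,16,130,0]
    - [165,100,16,150,0]
    - [165,100,16,165,0]
    - [165,100,16,165,0]
    - [165,100,16,165,0]

```text
t: 4.43
tool_pos: [0.5731, -0.0629, 0.1049]
orientation: [-1.482, -2.77, 0.0]
wrist_force: [0.9, -0.2, 0.8]
finger_gap: 0.0299
grasp_force: 0.0
```

```bash
python3 - <<'E'
from h import *
p=shot("wrist");cv2.imwrite("pics/w3.png",p["image"])
rel(.5731,-.0615,.034,33.7); s=state();print(s["finger_gap"],s["tool_pos"],proj(p,[[.5731,-.0615,.06]]))
E
```

```text
row [ 1.8  0.4 72. ] spin -0.0
0.030153040739348113 [ 0.57367808 -0.06320318  0.10596121] [[320.70174328 276.17159793]]
```

View pics/w3.png

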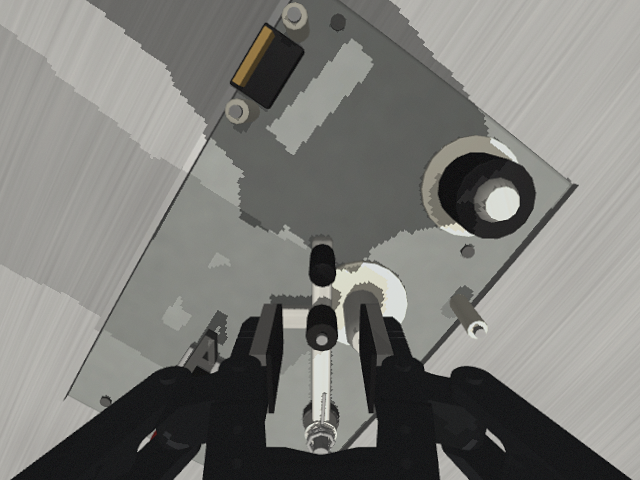

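The knob's top is at about (322,275), within 2 px of the prediction, and it sits centred between the fingers.

Request:
step_arm:
  plan:
    - [165,2,0,35,0]
    - [165,2,0,65,0]
    - [195,2,0,71,0]
    - [195,2,0,71,0]
    - [195,2,0,71,0]

```text
t: 4.9
tool_pos: [0.573, -0.0618, 0.0356]
orientation: [1.482, 2.768, 0.001]
wrist_force: [-0.5, -0.6, 0.1]
finger_gap: 0.0201
grasp_force: 0.0
```

```bash
cat >> h.py <<'E'
PIV=np.array([.645,-.1695])
def arc(ths,lead=0,phi0=33.7):
    """rows taking the gripper centre along the arc; lead = mm ahead of knob angle along the tangent"""
    s=state();T=pose(s);a0=np.arctan2(.108,-.072);rows=[]
    ph=np.degrees(np.arctan2(T[1,1],T[0,1]))
    for t in ths:
        a=a0+t;P=PIV+.13*np.array([np.cos(a),np.sin(a)])+lead/1000*np.array([-np.sin(a),np.cos(a)])
        d=np.r_[P,.034]-T[:3,3];q=T[:3,:3].T@d*1000
        rows.append([195]+q.round(1).tolist()+[round(-(phi0+np.degrees(t)-ph),1)])
    print(rows);print(s["tool_pos"],s["wrist_force"],s["finger_gap"])
E
python3 -c "
from h import *
arc(np.arange(.06,.541,.06),lead=3)"
```

```text
[[195, 0.0, -10.6, 1.6, np.float64(-3.5)], [195, -0.8, -18.4, 1.6, np.float64(-6.9)], [195, -2.2, -26.1, 1.6, np.float64(-10.3)], [195, -4.0, -33.7, 1.6, np.float64(-13.8)], [195, -6.2, -41.1, 1.6, np.float64(-17.2)], [195, -8.9, -48.5, 1.5, np.float64(-20.6)], [195, -12.1, -55.6, 1.5, np.float64(-24.1)], [195, -15.6, -62.5, 1.5, np.float64(-27.5)], [195, -19.6, -69.3, 1.5, np.float64(-31.0)]]
[ 0.57302008 -0.0617931   0.03561416] [-0.53977734 -0.57415089  0.06717732] 0.02009091923278756
```

Request:
step_arm:
  plan:
    - [195,0,-6,0,-2]
    - [195,0,-12,0,-4]
    - [195,-1,-18.5,0,-7]
    - [195,-2.2,-26,0,-10.3]
    - [195,-4,-33.5,0,-13.8]
    - [195,-6.2,-41,0,-17.2]
    - [195,-8.9,-48.5,0,-20.6]
    - [195,-12,-55.5,0,-24]
    - [195,-14,-59.2,0,-26]
    - [195,-14,-59.2,0,-26]

```text
t: 5.73
tool_pos: [0.5316, -0.1061, 0.0363]
orientation: [0.817, 3.03, 0.002]
wrist_force: [1.3, 8.9, 0.9]
finger_gap: 0.02
grasp_force: 3.9
```

```bash
python3 -c "
from h import *
arc(np.arange(.47,.6,.01),lead=3)"
```

```text
[[195, 0.1, -2.7, 2.3, np.float64(-0.8)], [195, 0.0, -4.0, 2.3, np.float64(-1.4)], [195, -0.1, -5.3, 2.3, np.float64(-2.0)], [195, -0.1, -6.5, 2.3, np.float64(-2.5)], [195, -0.2, -7.8, 2.3, np.float64(-3.1)], [195, -0.3, -9.1, 2.3, np.float64(-3.7)], [195, -0.5, -10.4, 2.2, np.float64(-4.3)], [195, -0.6, -11.7, 2.2, np.float64(-4.8)], [195, -0.7, -13.0, 2.2, np.float64(-5.4)], [195, -0.9, -14.3, 2.2, np.float64(-6.0)], [195, -1.1, -15.6, 2.2, np.float64(-6.6)], [195, -1.3, -16.9, 2.2, np.float64(-7.1)], [195, -1.5, -18.2, 2.2, np.float64(-7.7)]]
[ 0.53162615 -0.10607044  0.03627047] [1.33568418 8.87689993 0.93734643] 0.019987928724495216
```

Request:
step_arm:
  plan:
    - [195,0,-2,1,-0.8]
    - [195,0,-4,1,-1.4]
    - [195,-0.1,-6,1,-2.3]
    - [195,-0.2,-8,1,-3.2]
    - [195,-0.4,-10,1,-4.2]
    - [195,-0.6,-12,1,-5]
    - [195,-0.7,-13,1,-5.4]
    - [195,-0.7,-13,1,-5.4]
    - [195,-0.7,-13,1,-5.4]

```text
t: 6.48
tool_pos: [0.5263, -0.1172, 0.0357]
orientation: [0.676, 3.063, 0.001]
wrist_force: [1.5, 8.7, 4.6]
finger_gap: 0.0201
grasp_force: 4.1
```

```bash
python3 - <<'E'
from h import *
p=shot("wrist");cv2.imwrite("pics/w4.png",p["image"])
s=state();print(s["wrist_force"],s["grasp_force"])
arc(np.arange(.54,.6,.01),lead=3)
E
```

```text
[0.93878534 8.82080795 3.98574725] 4.116910099983215
[[195, 0.4, 0.6, 1.7, np.float64(0.5)], [195, 0.4, -0.7, 1.7, np.float64(-0.1)], [195, 0.3, -2.0, 1.7, np.float64(-0.7)], [195, 0.3, -3.3, 1.7, np.float64(-1.3)], [195, 0.2, -4.6, 1.7, np.float64(-1.8)], [195, 0.1, -5.9, 1.7, np.float64(-2.4)]]
[ 0.52634955 -0.11722355  0.03569058] [0.93878534 8.82080795 3.98574725] 0.020114119484571202
```

View pics/w4.png

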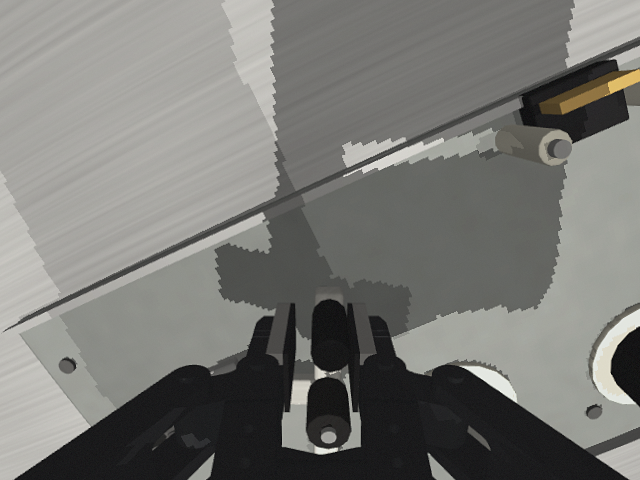

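The wrist view shows the knob still caged between the fingers at (330,330), with the right-hand finger driving it.

Request:
step_arm:
  plan:
    - [195,0,-1,0,-0.4]
    - [195,0,-2,0,-0.8]
    - [195,0,-2,0,-0.8]
    - [195,0,-2,0,-0.8]

```text
t: 6.87
tool_pos: [0.5256, -0.119, 0.0357]
orientation: [0.655, 3.068, 0.001]
wrist_force: [1.9, 8.7, 4.1]
finger_gap: 0.0202
grasp_force: 4.4
```

Request:
step_arm:
  plan:
    - [195,0,-0.7,0,-0.3]
    - [195,0,-1.4,0,-0.6]
    - [195,0,-1.4,0,-0.6]
    - [195,0,-1.4,0,-0.6]

```text
t: 7.2
tool_pos: [0.525, -0.1202, 0.0357]
orientation: [0.639, 3.071, 0.002]
wrist_force: [1.1, 9.3, 3.7]
finger_gap: 0.02
grasp_force: 4.5
```

Request:
step_arm:
  plan:
    - [195,0,-0.7,0,-0.3]
    - [195,0,-1.4,0,-0.6]
    - [195,0,-1.4,0,-0.6]
    - [195,0,-1.4,0,-0.6]

```text
t: 7.53
tool_pos: [0.5245, -0.1216, 0.0357]
orientation: [0.623, 3.074, 0.001]
wrist_force: [1.6, 8.8, 4.9]
finger_gap: 0.0202
grasp_force: 4.4
```

Request:
step_arm:
  plan:
    - [195,0,-0.7,0,-0.3]
    - [195,0,-1.4,0,-0.6]
    - [195,0,-1.4,0,-0.6]
    - [195,0,-1.4,0,-0.6]

```text
t: 7.87
tool_pos: [0.5239, -0.1229, 0.0357]
orientation: [0.607, 3.077, 0.001]
wrist_force: [1.2, 7.7, 4.8]
finger_gap: 0.02
grasp_force: 4.2
```

Request:
step_arm:
  plan:
    - [195,0,-0.7,0,-0.3]
    - [195,0,-1.4,0,-0.6]
    - [195,0,-1.4,0,-0.6]
    - [195,0,-1.4,0,-0.6]

```text
t: 8.2
tool_pos: [0.5234, -0.1243, 0.0357]
orientation: [0.591, 3.08, 0.001]
wrist_force: [1.5, 8.0, 4.1]
finger_gap: 0.0202
grasp_force: 3.8
```

```bash
python3 - <<'E'
from h import *
arc(np.arange(.58,.7,.01),lead=3)
for n in ("top","scene"):
    p=shot(n);cv2.imwrite(f"/tmp/{n}5.png",p["image"])
    print(proj(p,[[.556,-.235,.062],[.556,-.2,.03]]))
E
```

```text
[[195, 0.3, 3.1, 1.7, np.float64(1.4)], [195, 0.3, 1.8, 1.7, np.float64(0.8)], [195, 0.3, 0.5, 1.7, np.float64(0.2)], [195, 0.3, -0.8, 1.7, np.float64(-0.4)], [195, 0.2, -2.1, 1.7, np.float64(-0.9)], [195, 0.2, -3.4, 1.7, np.float64(-1.5)], [195, 0.1, -4.7, 1.7, np.float64(-2.1)], [195, 0.0, -6.0, 1.7, np.float64(-2.6)], [195, -0.1, -7.3, 1.7, np.float64(-3.2)], [195, -0.2, -8.6, 1.7, np.float64(-3.8)], [195, -0.3, -9.9, 1.7, np.float64(-4.4)], [195, -0.5, -11.2, 1.7, np.float64(-4.9)]]
[ 0.5233683  -0.12430372  0.03569365] [1.54272964 7.97281319 4.05692498] 0.020170677923862963
[[423.04761513 238.79120614]
 [406.30054446 240.97196192]]
[[249.36602233 177.52669278]
 [258.04707379 196.44015503]]
```

Request:
step_arm:
  plan:
    - [195,0,1.5,0,0.6]
    - [195,0,3,0,1.2]
    - [195,0,3,0,1.2]
    - [195,0,3,0,1.2]

```text
t: 8.63
tool_pos: [0.523, -0.122, 0.0335]
orientation: [0.623, 3.078, -0.0]
wrist_force: [-0.7, -0.3, 0.4]
finger_gap: 0.0199
grasp_force: 0.0
```

Request:
step_arm:
  plan:
    - [195,0,0,0,0]
    - [195,0,0,0,0]
    - [195,0,0,0,0]
    - [195,0,0,0,0]

```text
t: 8.97
tool_pos: [0.5225, -0.1219, 0.0325]
orientation: [-0.624, -3.079, 0.0]
wrist_force: [0.7, 0.1, 0.2]
finger_gap: 0.0203
grasp_force: 0.0
```

```bash
python3 - <<'E'
from h import *
p=shot("wrist");cv2.imwrite("pics/w5.png",p["image"][200:480,150:500])
E
```

```text
(no output)
```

View pics/w5.png

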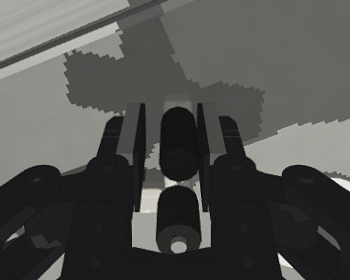

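The crop shows the knob at (180,140) with a gap on both sides, so the catch holds it by itself. Next I lift clear and go to the roll.

```bash
python3 - <<'E'
from h import *
rel(.454,.174,.15,-40)
E
```

```text
row [ 178.2  245.8 -117.5] spin 107.09
```

Request:
step_arm:
  plan:
    - [195,0,0,-40,0]
    - [150,0,0,-80,0]
    - [0,20,30,-118,10]
    - [0,178,246,-118,107]
    - [0,178,246,-118,107]
    - [0,178,246,-118,107]
    - [0,178,246,-118,107]
    - [0,178,246,-118,107]
    - [0,178,246,-118,107]
    - [0,178,246,-118,107]

```text
t: 9.85
tool_pos: [0.4576, 0.1602, 0.1502]
orientation: [1.91, 2.494, 0.0]
wrist_force: [0.7, -1.2, 0.4]
finger_gap: 0.0853
grasp_force: 0.0
```

```bash
python3 - <<'E'
from h import *
rel(.454,.174,.15,-40)
E
```

```text
row [14.3  0.1  0.2] spin 55.12
```

Request:
step_arm:
  plan:
    - [0,14,0,0,55]
    - [0,14,0,0,55]
    - [0,14,0,0,55]
    - [0,14,0,0,55]
    - [0,14,0,0,55]
    - [0,14,0,0,55]
    - [0,14,0,0,55]
    - [0,14,0,0,55]
    - [0,14,0,0,55]
    - [0,14,0,0,55]

```text
t: 10.68
tool_pos: [0.4546, 0.172, 0.15]
orientation: [2.84, 1.343, -0.0]
wrist_force: [-0.6, 0.2, -0.3]
finger_gap: 0.0855
grasp_force: 0.0
```

```bash
python3 - <<'E'
from h import *
from scipy.optimize import least_squares as ls
for k in range(2): p=shot("wrist")
cv2.imwrite("pics/w6.png",p["image"])
for d in cut_out(p,"ribbon_roll"):
    m=d["region"].astype(np.uint8)*255
    ys,xs=np.nonzero(m);W=ray(p,np.c_[xs,ys],0.02)*1000
    print(round(d["conf"],2),d["extent"],W.mean(0).round(1),np.ptp(W,axis=0).round(0))
    # silhouette fit: hull of projected cylinder vs hull of mask
    if d is cut_out: pass
    h=cv2.convexHull(np.c_[xs,ys].astype(np.float32).reshape(-1,1,2))
    a=np.linspace(0,2*np.pi,60,endpoint=False)
    def f(v):
        P=np.concatenate([np.c_[v[0]+.03*np.cos(a),v[1]+.03*np.sin(a),0*a+z] for z in(0,.034)])
        H=cv2.convexHull(proj(p,P).astype(np.float32).reshape(-1,1,2))
        return [cv2.pointPolygonTest(H,tuple(map(float,q[0])),True) for q in h]
    r=ls(f,W.mean(0)[:2]/1000,diff_step=1e-3);print("fit",r.x.round(4),"rms px",np.sqrt(np.mean(r.fun**2)).round(2),"mean",np.mean(r.fun).round(2))
print(proj(p,[[.454,.174,.034]]));rel(.454,.174,.005,-40)
E
```

```text
0.78 [215.8, 58.9, 67.1, 64.9] [479.6 273.5  20. ] [41. 42.  0.]
fit [0.482  0.2696] rms px 17.92 mean 17.68
0.73 [271.6, 180.8, 92.9, 93.3] [454.1 173.8  20. ] [65. 66.  0.]
fit [0.4547 0.1745] rms px 0.7 mean 0.6
0.62 [154.9, 273.6, 108.0, 116.2] [348.2 164.8  20. ] [92. 87.  0.]
fit [0.3425 0.1644] rms px 12.37 mean -12.03
[[317.45426685 235.94283937]]
row [  1.1  -1.7 145.1] spin 0.57
```

View pics/w6.png

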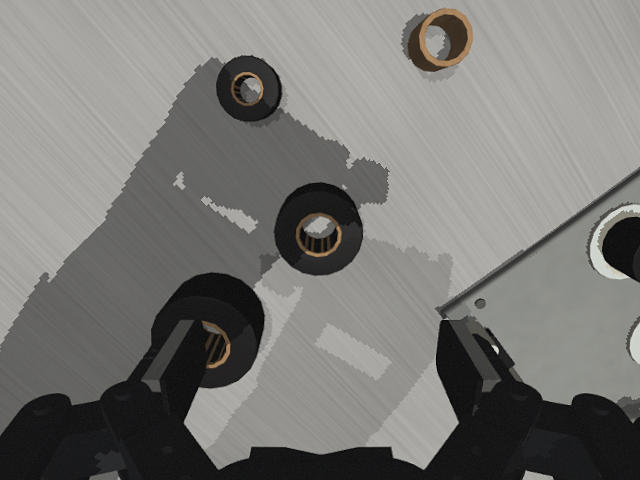

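The middle roll has its core ring at (318,236). The 60 mm cylinder model fits its outline to 0.7 px, at (0.4547, 0.1745).

Request:
step_arm:
  plan:
    - [0,2,-1.5,40,0.6]
    - [0,2,-1.5,80,0.6]
    - [0,2,-1.5,115,0.6]
    - [0,2,-1.5,135,0.6]
    - [0,2,-1.5,144,0.6]
    - [0,2,-1.5,144,0.6]
    - [80,2,-1.5,144,0.6]
    - [90,2,-1.5,144,0.6]
    - [100,2,-1.5,144,0.6]
    - [110,2,-1.5,144,0.6]

```text
t: 11.67
tool_pos: [0.4558, 0.1748, 0.0083]
orientation: [2.848, 1.324, 0.005]
wrist_force: [-4.6, -2.1, 12.8]
finger_gap: 0.0587
grasp_force: 61.9
```

Request:
step_arm:
  plan:
    - [130,0,0,0,0]
    - [130,0,0,0,0]
    - [130,0,0,0,0]
    - [130,0,0,0,0]

```text
t: 12.0
tool_pos: [0.4558, 0.1748, 0.0083]
orientation: [2.848, 1.324, 0.005]
wrist_force: [-3.6, -2.2, 12.0]
finger_gap: 0.0586
grasp_force: 61.8
```

```bash
python3 - <<'E'
from h import *
rel(.6161,-.0805,.13,-40)
E
```

```text
row [ -91.5  287.4 -121.5] spin -0.15
```

Request:
step_arm:
  plan:
    - [130,0,0,-15,0]
    - [130,0,0,-50,0]
    - [130,0,0,-90,0]
    - [130,0,0,-122,0]
    - [130,0,0,-122,0]
    - [130,0,0,-122,0]

```text
t: 12.5
tool_pos: [0.4557, 0.1749, 0.1306]
orientation: [2.848, 1.324, 0.008]
wrist_force: [-0.4, -1.2, -2.2]
finger_gap: 0.0588
grasp_force: 65.1
```

```bash
python3 - <<'E'
from h import *
p=shot("wrist");cv2.imwrite("pics/w7.png",p["image"])
d=cut_out(p,"ribbon_roll")
for x in d: print(x["conf"],x["extent"])
T=pose(state());print(T[:3,3])
def tp(q):return T[:3,:3]@np.array(q)+T[:3,3]
for z in(.0,-.026): print(z,proj(p,[tp([0,0,z])]).round(1),proj(p,[tp([.03,0,z])]).round(1),proj(p,[tp([-.03,0,z])]).round(1))
rel(.6161,-.0805,.13,-40)
E
```

```text
0.96 [145.7, 288.8, 101.7, 116.4]
0.7 [232.4, 253.4, 173.8, 181.4]
0.68 [207.1, 61.1, 72.5, 68.5]
[0.45441519 0.17444336 0.12781421]
0.0 [[318.  324.9]] [[317.8 254.7]] [[318.2 386.8]]
-0.026 [[317.8 362.6]] [[317.4 282.2]] [[318.1 431.4]]
row [-90.6 288.   -2.2] spin -0.16
```

View pics/w7.png

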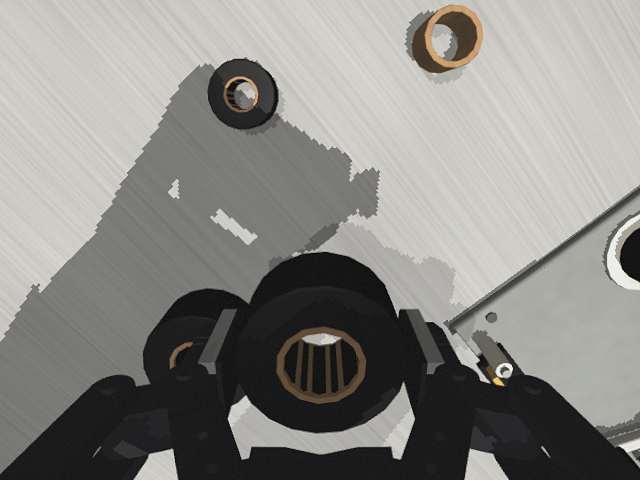

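The wrist view shows the roll held squarely. Its core ring is centred near (321,366), against (318,363) expected for the tool axis.

```bash
python3 - <<'E'
from h import *
from scipy.optimize import least_squares as ls
im=cv2.imread("pics/w7.png");h=cv2.cvtColor(im,cv2.COLOR_BGR2HSV)
m=((h[...,0]<20)&(h[...,1]>80)&(h[...,2]>50)).astype(np.uint8);m[:,:270]=0;m[:,375:]=0;m[:320]=0;m[415:]=0
ys,xs=np.nonzero(m);H=cv2.convexHull(np.c_[xs,ys].astype(np.float32).reshape(-1,1,2));print(cv2.fitEllipse(H),len(xs))
p=capture("wrist");p["w2c"]=np.linalg.inv(p["tool_from_camera"]) # tool frame
a=np.linspace(0,2*np.pi,60,endpoint=False)
for z in(-.0257,):
    def f(v):
        P=np.c_[v[0]+v[2]*np.cos(a),v[1]+v[2]*np.sin(a),0*a+z]
        E=proj(p,P).astype(np.float32).reshape(-1,1,2)
        return [cv2.pointPolygonTest(E,tuple(map(float,q[0])),True) for q in H]
    r=ls(f,[0,0,.0165],diff_step=1e-2,x_scale=1e-3);print(z,r.x*1000,np.std(r.fun))
rel(.6161,-.0805,.09,-40)
E
```

```text
((320.6905517578125, 364.6418762207031), (77.01888275146484, 89.78158569335938), 89.3657455444336) 2821
-0.0257 [-0.72217787  0.40943845 15.24404641] 0.3671125499660737
row [-90.4 288.1  37.2] spin -0.16
```

Request:
step_arm:
  plan:
    - [130,-15,40,0,0]
    - [130,-30,80,0,0]
    - [130,-45,120,0,0]
    - [130,-60,160,0,0]
    - [130,-75,200,0,0]
    - [130,-82,240,0,0]
    - [130,-88,275,10,0]
    - [130,-90,288,20,0]
    - [130,-90,288,27,0]
    - [130,-90,288,27,0]

```text
t: 13.48
tool_pos: [0.6154, -0.0801, 0.0976]
orientation: [-2.847, -1.321, 0.007]
wrist_force: [-0.8, 0.3, -1.1]
finger_gap: 0.0588
grasp_force: 65.2
```

Request:
step_arm:
  plan:
    - [130,0,0,0,0]
    - [130,0,0,0,0]
    - [130,0,0,0,0]

```text
t: 13.73
tool_pos: [0.6167, -0.0791, 0.1018]
orientation: [2.848, 1.325, 0.001]
wrist_force: [0.4, -0.6, -0.6]
finger_gap: 0.0586
grasp_force: 65.2
```

```bash
python3 - <<'E'
from h import *
p=shot("wrist");cv2.imwrite("/tmp/w8.png",p["image"])
rel(.616,-.0804,.066,-40);s=state();print(s["tool_pos"],s["wrist_force"])
g=cv2.cvtColor(p["image"],cv2.COLOR_BGR2GRAY);c=g[328:404:4,278:366:4]
for r in c: print(" ".join(f"{x:3d}" for x in r))
print(proj(p,[[.6161,-.0805,.056],[.6161-.0085,-.0805,.056],[.6161+.0085,-.0805,.056]]))
E
```

```text
row [-1.4  0.1 35.8] spin -0.11
[ 0.61681032 -0.07923867  0.10181715] [ 0.09705623 -0.00878261 -1.42381486]
 28  28  27  26  27  24  22  36  59  70  79  82  80  63  32  23  22  26  25  26  28  24
 29  24  23  25  22  52  84  83  81  79  78  76  78  84  81  83  81  30  23  27  23  25
 24  25  23  23  83  82  78 172 180 182 161 155 155 155 145  97  85  84  47  24  24  25
 26  27  59  83  83  53  60 182 178 179 180 153 154 156 155  63  19  82  79  68  23  26
 25  23  83  81  18  39  56  20  57  86 153 114  93  64  24  63  22  18  81  84  80  26
 25  79  81  19  24  50  50  23  62  18  19  23  64  22  13  60  21  21  21  79  81  23
 41  81  68  19  23  54  45  20  61  20  21  20  61  29  22  62  21  16  22  17  83  78
 84  83  20  20  21  56  43  21  61  19  21  20  61  35  20  61  20  21  25  24  83  81
 84  81  16  21  25  62  37  22  62  21  24  22  60  29  18  61  27  21  19  19  28  79
 83  81  24  16  19  61  24  23  61  18  21  21  57  35  22  60  30  27  20  19  60  82
 85  83  18  20  21  61  22  15  62  20  22  23  59  37  15  61  46  24  21  20  63  83
 85  78  43  21  21  60  20  23  62  19  20  19  59  42  25  60  56  18  25  22  71  81
 53  80  60  18  16  60  22  16  62  18  15  25  58  47  23  60  65  20  23  58  82  83
 28  83  81  47  23  60  18  17  62  20  18  18  58  45  19  61  62  20  23  66  85  48
 27  44  82  61  62  59  22  27  62  20  18  18  58  56  18  61  62  21  62  84  84  25
 25  29  79  80  68  58  20  23  62  16  20  20  57  65  22  52  61  63  81  82  24  25
 28  26  27  51  79  77  60  61  62  24  20  20  60  63  26  61  72  81  84  26  24  24
 27  26  27  21  20  83  84  82  68  62  63  62  63  64  72  83  83  29  28  21  27  25
 26  26  23  22  28  25  31  76  84  83  84  83  81  82  83  56  22  22  22  27  25  23
[[320.64120425 282.49997722]
 [307.81068075 292.44469193]
 [333.69716094 272.37150616]]
```

Request:
step_arm:
  plan:
    - [130,-1.4,0,15,0]
    - [130,-1.4,0,28,0]
    - [130,-1.4,0,34,0]
    - [130,-1.4,0,36,0]
    - [130,-1.4,0,38,0]
    - [130,-1.4,0,39,0]
    - [130,-1.4,0,39,0]

```text
t: 14.37
tool_pos: [0.616, -0.081, 0.0623]
orientation: [2.849, 1.323, 0.0]
wrist_force: [0.3, 0.4, -1.8]
finger_gap: 0.0587
grasp_force: 65.2
```

Request:
step_arm:
  plan:
    - [130,0,0,1,0]
    - [130,0,0,2,0]
    - [130,0,0,3,0]
    - [130,0,0,4,0]
    - [130,0,0,4,0]

```text
t: 14.78
tool_pos: [0.6158, -0.081, 0.0578]
orientation: [-2.849, -1.324, 0.0]
wrist_force: [1.4, 0.1, -0.7]
finger_gap: 0.0588
grasp_force: 65.2
```

Request:
step_arm:
  plan:
    - [130,0,0,1,0]
    - [130,0,0,2,0]
    - [130,0,0,3,0]
    - [130,0,0,4,0]
    - [130,0,0,4,0]

```text
t: 15.2
tool_pos: [0.616, -0.0809, 0.0539]
orientation: [-2.849, -1.324, -0.0]
wrist_force: [1.9, 2.5, -1.3]
finger_gap: 0.0583
grasp_force: 65.2
```

Request:
step_arm:
  plan:
    - [130,0,0,2,0]
    - [130,0,0,4,0]
    - [130,0,0,6,0]
    - [130,0,0,6,0]

```text
t: 15.53
tool_pos: [0.6159, -0.0808, 0.0476]
orientation: [-2.849, -1.324, -0.0]
wrist_force: [3.5, 4.6, -2.4]
finger_gap: 0.0586
grasp_force: 65.1
```

Request:
step_arm:
  plan:
    - [130,0.6,0,3,0]
    - [130,0.6,0,6,0]
    - [130,0.6,0,9,0]
    - [130,0.6,0,12,0]
    - [130,0.6,0,15,0]
    - [130,0.6,0,18,0]
    - [130,0.6,0,20,0]
    - [130,0.6,0,22,0]
    - [130,0.6,0,22,0]

```text
t: 16.28
tool_pos: [0.6162, -0.0806, 0.0256]
orientation: [-2.849, -1.323, 0.001]
wrist_force: [1.2, 1.4, -3.0]
finger_gap: 0.0587
grasp_force: 65.2
```

Request:
step_arm:
  plan:
    - [130,0,0,1,0]
    - [130,0,0,2,0]
    - [130,0,0,3,0]
    - [130,0,0,3,0]

```text
t: 16.62
tool_pos: [0.6162, -0.0807, 0.0229]
orientation: [-2.849, -1.323, 0.0]
wrist_force: [-0.2, 1.7, -2.1]
finger_gap: 0.0586
grasp_force: 65.3
```

Request:
step_arm:
  plan:
    - [130,0,0,0.7,0]
    - [130,0,0,1.4,0]
    - [130,0,0,1.4,0]
    - [130,0,0,1.4,0]

```text
t: 16.95
tool_pos: [0.6163, -0.0807, 0.0224]
orientation: [2.849, 1.323, 0.0]
wrist_force: [-4.4, 2.0, 6.7]
finger_gap: 0.0588
grasp_force: 66.0
```

Request:
step_arm:
  plan:
    - [100,0,0,0.5,0]
    - [60,0,0,0,0]
    - [40,0,0,0,0]
    - [40,0,0,0,0]
    - [40,0,0,-10,0]
    - [40,0,0,-40,0]
    - [40,0,0,-80,0]
    - [40,0,0,-110,0]
    - [40,0,0,-110,0]
    - [40,0,0,-110,0]

```text
t: 17.78
tool_pos: [0.617, -0.0808, 0.1341]
orientation: [2.847, 1.323, 0.005]
wrist_force: [-0.1, 0.6, -0.7]
finger_gap: 0.0721
grasp_force: 0.0
```

```bash
python3 - <<'E'
from h import *
from scipy.optimize import least_squares as ls
p=shot("wrist");cv2.imwrite("/tmp/w9.png",p["image"])
print(state()["tool_pos"],state()["finger_gap"])
a=np.linspace(0,2*np.pi,60,endpoint=False)
for d in cut_out(p,"ribbon_roll"):
    ys,xs=np.nonzero(d["region"]);print(round(d["conf"],2),d["extent"])
    if d["extent"][1]+d["extent"][3]>430: continue
    h=cv2.convexHull(np.c_[xs,ys].astype(np.float32).reshape(-1,1,2))
    def f(v):
        P=np.concatenate([np.c_[v[0]+.03*np.cos(a),v[1]+.03*np.sin(a),0*a+v[2]+z] for z in(0,.034)])
        H=cv2.convexHull(proj(p,P).astype(np.float32).reshape(-1,1,2))
        return [cv2.pointPolygonTest(H,tuple(map(float,q[0])),True) for q in h]
    r=ls(f,[.616,-.08,.014],diff_step=1e-3);print("fit",r.x.round(4),np.sqrt(np.mean(r.fun**2)).round(2))
v=np.load("/tmp/v.npy")
rel(.556-.011-.006-.015,-.235,.15,0);rel(.556-.011-.006-.015,-.235,.15,90)
E
```

```text
[ 0.61624964 -0.08065264  0.13215013] 0.07173409718747582
0.29 [38.4, 0.1, 498.0, 454.5]
row [-177.3   29.4  -18.9] spin -40.17
row [-177.3   29.4  -18.9] spin -130.17
```

```bash
python3 - <<'E'
from h import *
rel(.522,-.235,.15,-90)
from scipy.optimize import least_squares as ls
for n in("top","scene"):
    p=shot(n);cv2.imwrite(f"/tmp/{n}9.png",p["image"])
    for d in cut_out(p,"ribbon_roll"): print(n,round(d["conf"],2),d["extent"])
    print(proj(p,[[.616,-.081,.048],[.616,-.081,.014]]).round(1).tolist())
E
```

```text
row [-178.6   27.9  -18.9] spin 49.83
top 0.67 [205.5, 263.5, 23.2, 16.3]
top 0.57 [236.9, 308.5, 33.1, 28.7]
[[359.6, 214.5], [358.4, 217.8]]
scene 0.83 [243.4, 218.4, 33.1, 36.5]
scene 0.69 [406.4, 319.4, 28.6, 30.4]
scene 0.59 [414.5, 239.1, 45.4, 42.2]
scene 0.39 [179.5, 157.0, 46.9, 13.2]
[[257.4, 231.6], [259.3, 242.9]]
```

Request:
step_arm:
  plan:
    - [150,0,0,-20,0]
    - [255,-174,31,-20,50]
    - [255,-174,31,-20,50]
    - [255,-174,31,-20,50]
    - [255,-174,31,-20,50]
    - [255,-174,31,-20,50]
    - [255,-174,31,-20,50]
    - [255,-174,31,-20,50]
    - [255,-174,31,-20,50]
    - [255,-174,31,-20,50]

```text
t: 18.92
tool_pos: [0.5276, -0.2335, 0.1512]
orientation: [-3.141, -0.002, 0.001]
wrist_force: [0.2, 0.6, -0.2]
finger_gap: -0.0001
grasp_force: 0.0
```

```bash
python3 - <<'E'
from h import *
from scipy.optimize import least_squares as ls
p=shot("wrist");p=shot("wrist");cv2.imwrite("/tmp/w10.png",p["image"])
h=cv2.cvtColor(p["image"],cv2.COLOR_BGR2HSV)
m=(((h[...,0]<8)|(h[...,0]>172))&(h[...,1]>140)&(h[...,2]>60)).astype(np.uint8)
n,l,st,c=cv2.connectedComponentsWithStats(m);i=1+st[1:,4].argmax();print(st[i],c[i])
ys,xs=np.nonzero(l==i);H=cv2.convexHull(np.c_[xs,ys].astype(np.float32).reshape(-1,1,2))
a=np.linspace(0,2*np.pi,60,endpoint=False)
def f(v):
    P=np.concatenate([np.c_[v[0]+.006*np.cos(a),v[1]+.006*np.sin(a),0*a+z] for z in(.024,.062)])
    E=cv2.convexHull(proj(p,P).astype(np.float32).reshape(-1,1,2))
    return [cv2.pointPolygonTest(E,tuple(map(float,q[0])),True) for q in H]
r=ls(f,[.556,-.235],diff_step=1e-3);print("peg",r.x.round(4),np.sqrt(np.mean(r.fun**2)).round(2))
for d in cut_out(p,"ribbon_roll"): print(d["conf"],d["extent"])
print(proj(p,[[.616,-.081,.048],[.616,-.081,.014]]).round(1).tolist(),state()["tool_pos"])
rel(.524,-.235,.040,-90)
E
```

```text
[318 180  19  29 451] [326.55210643 194.31263858]
peg [ 0.5595 -0.2363] 1.2
0.7 [15.9, 47.9, 118.3, 103.5]
[[63.2, 101.4], [93.1, 101.8]] [ 0.52779779 -0.23332963  0.15144437]
row [ -3.8   1.7 111.4] spin 0.04
```

```bash
python3 - <<'E'
from h import *
from scipy.optimize import least_squares as ls
a=np.linspace(0,2*np.pi,90,endpoint=False)
for k in range(2):
  p=shot("wrist");d=cut_out(p,"ribbon_roll")
  if not d: continue
  ys,xs=np.nonzero(d[0]["region"]);h=cv2.convexHull(np.c_[xs,ys].astype(np.float32).reshape(-1,1,2))
  for z0 in(.014,None):
    def f(v):
        b=z0 if z0 else v[2]
        P=np.concatenate([np.c_[v[0]+.03*np.cos(a),v[1]+.03*np.sin(a),0*a+b+z] for z in(0,.034)])
        H=cv2.convexHull(proj(p,P).astype(np.float32).reshape(-1,1,2))
        return [cv2.pointPolygonTest(H,tuple(map(float,q[0])),True) for q in h]
    r=ls(f,[.616,-.081,.02][:2 if z0 else 3],diff_step=2e-3);print(d[0]["conf"],"fit",r.x.round(4),np.sqrt(np.mean(r.fun**2)).round(2))
E
```

```text
0.61 fit [ 0.6163 -0.0822] 1.26
0.61 fit [ 0.6165 -0.0791  0.0088] 0.62
0.67 fit [ 0.6161 -0.082 ] 1.53
0.67 fit [ 0.6164 -0.078   0.0071] 0.52
```

Request:
step_arm:
  plan:
    - [255,-4,2,30,0]
    - [255,-4,2,65,0]
    - [255,-4,2,95,0]
    - [255,-4,2,108,0]
    - [255,-4,2,111,0]
    - [255,-4,2,111,0]

```text
t: 19.77
tool_pos: [0.5239, -0.2356, 0.0408]
orientation: [-3.141, 0.004, 0.001]
wrist_force: [0.5, -0.3, 0.1]
finger_gap: 0.0005
grasp_force: 0.0
```

The silhouette fit puts the roll on the spindle axis and no higher than the flange, so it is fully home. Next I approach the peg.

Request:
step_arm:
  plan:
    - [255,3,0,0,0]
    - [255,6,0,0,0]
    - [255,9,0,0,0]
    - [255,11,0,0,0]
    - [255,12,0,0,0]
    - [255,12,0,0,0]

```text
t: 20.27
tool_pos: [0.536, -0.2356, 0.0409]
orientation: [3.141, -0.004, 0.001]
wrist_force: [-1.0, -0.8, 0.6]
finger_gap: 0.0002
grasp_force: 0.0
```

Request:
step_arm:
  plan:
    - [255,1,0,0,0]
    - [255,2,0,0,0]
    - [255,2,0,0,0]

```text
t: 20.52
tool_pos: [0.5378, -0.2356, 0.0407]
orientation: [-3.142, 0.005, -0.0]
wrist_force: [0.1, 0.4, -0.9]
finger_gap: -0.0001
grasp_force: 0.0
```

Request:
step_arm:
  plan:
    - [255,1,0,0,0]
    - [255,2,0,0,0]
    - [255,2,0,0,0]

```text
t: 20.77
tool_pos: [0.5399, -0.2356, 0.0406]
orientation: [3.142, -0.004, 0.0]
wrist_force: [0.5, 0.1, -0.9]
finger_gap: 0.0003
grasp_force: 0.0
```

Request:
step_arm:
  plan:
    - [255,1,0,0,0]
    - [255,2,0,0,0]
    - [255,2,0,0,0]

```text
t: 21.02
tool_pos: [0.5417, -0.2356, 0.0406]
orientation: [-3.142, 0.004, 0.001]
wrist_force: [-2.6, -0.4, 0.7]
finger_gap: 0.0004
grasp_force: 0.9
```

Request:
step_arm:
  plan:
    - [255,1,0,0,0]
    - [255,1,0,0,0]
    - [255,1,0,0,0]

```text
t: 21.27
tool_pos: [0.5427, -0.2356, 0.0406]
orientation: [-3.142, 0.005, 0.0]
wrist_force: [-2.8, -0.1, 1.4]
finger_gap: -0.0001
grasp_force: 1.0
```

Request:
step_arm:
  plan:
    - [255,1,0,0,0]
    - [255,1,0,0,0]
    - [255,1,0,0,0]

```text
t: 21.52
tool_pos: [0.5437, -0.2356, 0.0406]
orientation: [3.142, -0.005, -0.0]
wrist_force: [-2.9, -1.0, 0.1]
finger_gap: -0.0001
grasp_force: 1.0
```

Request:
step_arm:
  plan:
    - [255,0.8,0,0,0]
    - [255,0.8,0,0,0]
    - [255,0.8,0,0,0]

```text
t: 21.77
tool_pos: [0.5445, -0.2356, 0.0406]
orientation: [3.142, -0.005, -0.0]
wrist_force: [-2.3, -1.0, 0.2]
finger_gap: 0.0001
grasp_force: 1.1
```

Request:
step_arm:
  plan:
    - [255,0.8,0,0,0]
    - [255,0.8,0,0,0]
    - [255,0.8,0,0,0]

```text
t: 22.02
tool_pos: [0.5453, -0.2356, 0.0406]
orientation: [3.142, -0.005, 0.0]
wrist_force: [-2.0, -0.9, -0.1]
finger_gap: -0.0003
grasp_force: 1.1
```

```bash
python3 - <<'E'
from h import *
for n in("wrist","top"):
    p=shot(n)
    for d in cut_out(p,"tension_arm"): print(n,round(d["conf"],2),d["extent"])
    print("caught knob",proj(p,[[.522,-.1274,.06]]).round(1),"on roll",proj(p,[[.645+.13*np.cos(2.159+.16),-.1695+.13*np.sin(2.159+.16),.06]]).round(1))
E
```

```text
wrist 0.82 [0.1, 25.2, 179.5, 257.8]
caught knob [[ 41.4 402.5]] on roll [[-105.9  319.5]]
top 0.9 [351.9, 203.4, 45.6, 39.4]
caught knob [[378.9 251.5]] on roll [[357.1 237. ]]
```

```bash
python3 - <<'E'
from h import *
p=shot("top");A=[cv2.imread("/tmp/top9.png"),p["image"]]
A=[cv2.resize(i[190:280,300:435],None,fx=2.9,fy=2.9,interpolation=cv2.INTER_CUBIC) for i in A]
B=[cv2.imread("/tmp/w10.png"),shot("wrist")["image"]]
B=[cv2.resize(i,(391,293)) for i in B]
cv2.imwrite("pics/cmp.png",np.vstack([np.hstack([a[:,:391] for a in A]),np.hstack(B)]))
E
```

```text
(no output)
```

View pics/cmp.png

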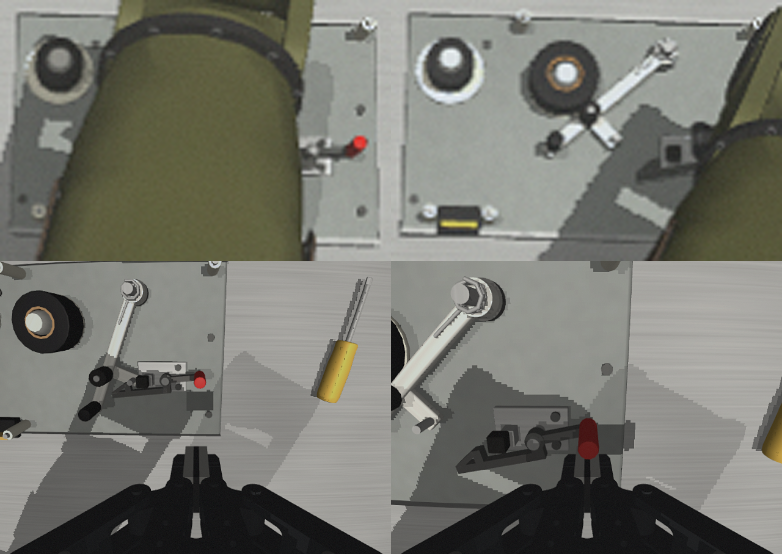

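The comparison confirms it. Before the push, the lower left shows the arm caught with its knob at (90,410). Now, at upper right, the arm's roller lies on the seated roll at (590,115). I back off and lift away.

Request:
step_arm:
  plan:
    - [255,-2,0,0,0]
    - [255,-5,0,0,0]
    - [255,-10,0,0,0]
    - [255,-18,0,0,0]
    - [255,-18,0,-30,0]
    - [255,-18,0,-70,0]
    - [255,-18,0,-110,0]
    - [255,-18,0,-110,0]
    - [255,-18,0,-110,0]
    - [255,-18,0,-110,0]

```text
t: 23.15
tool_pos: [0.5268, -0.2354, 0.1502]
orientation: [-3.141, 0.005, 0.0]
wrist_force: [-0.2, -0.0, -1.5]
finger_gap: -0.0001
grasp_force: 0.0
```

```bash
python3 - <<'E'
from h import *
p=shot("top")
for d in cut_out(p,"tension_arm"): print(round(d["conf"],2),d["extent"])
s=state();print(s["tool_pos"],s["wrist_force"]);print(finish_job())
E
```

```text
0.89 [353.9, 207.1, 44.5, 36.4]
0.66 [303.0, 192.8, 127.3, 78.4]
[ 0.52661641 -0.23531503  0.14920494] [ 0.28441592 -0.06598439 -1.06119091]
the job is handed in; nothing more can be done
None
```

The job is handed in after about 23 s: the arm was swung back until the catch held it, the middle-sized roll was seated on the spindle, and a gentle push on the peg (about 3 N measured) let the arm spring back onto the roll; I did not touch the core, type box or screwdriver.

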